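# Roll the fresh label onto a sample tube

## Task

The label on the sample tube lying on the labelling board has just been stuck on. Pick up the flat press block by its handle, lay its flat face on top of the tube and, pressing lightly and steadily (the thin tube cracks at 15 newtons of squeeze), roll the tube under it along the board and all the way up the tilted plate without letting up or slipping, so that it makes a full turn, until it goes over the plate's edge and lies in the pocket along the end stop. Then put the press block back face down on its rubber mat and leave everything else where it is; the tube itself must not be picked up.

Things in the scene. Friction and masses are not known exactly. Their poses are not given: they have to be found in the camera images.
- tube: Clear plastic sample tube with paper label and cap, a straight cylinder 30 mm in diameter, 110 mm long, about 60 g, lying across the board (within 0.06 rad of square). Origin mid-axis; x is its axis (cap at +x); z is up at the start and turns as it rolls. Roll it to the board's +y. Pressing takes 2 N or more, 5 to 9 N is good, over 15 N cracks it; contact is stiff: touch down at 5 mm/s or less.
- board: Fixed aluminium board, 140 mm (its x) by 295 mm (y from -160 to +135). Origin on the bench under it, z up. Flat top at 12 mm height from y = -160 to -5; there a steel tilt plate is hinged that slopes up to y = +85. Its slope is set anew each time and not measured: its far edge is 2 to 14 mm above the flat; it stays put under load, so the press must follow by feel.
- stop (a point): Middle of the face of the steel end stop (10 mm thick, top 28 mm above the bench) at the board's y = +125 mm, 12 mm above the bench; axes as the board's. Past the plate's edge (y = +85) the tube drops by itself into the pocket, whose floor falls to 10 mm height at the stop, and rests along the stop with its axis at y = +109 mm, 27 mm above the bench.
- press: Loose flat press block, about 0.22 kg: a white plastic plate 80 mm (its x) by 180 mm (its y) by 8 mm, flat underneath, with a grey upright handle slab in the middle of its top. Origin at the centre of the underside, z up. Rolling the tube, it travels twice as far as the tube does, so begin with the tube near the block's leading end.
- grip (a point): Middle of the press block's handle, 34 mm above the block's underside. The handle is 64 mm (block's x) by 22 mm thick (block's y), from 8 to 56 mm above the underside; take it from above, fingers closing along the block's y.
- mat: Fixed grey rubber mat, 110 mm (its x) by 210 mm (its y) by 4 mm thick, on the bench, on which the press block lies at the start and must lie again at the end, centre on centre within 30 mm. Origin at the centre of the underside. (The tube starts with its axis at the board's y = -65 to -35 mm; a full turn is 94 mm of rolling.)
- rack: Bystander: white rack full of small red-capped tubes, 70 by 150 mm, 96 mm high. Rack and mat may change sides. Origin at the centre of the underside. Leave alone.
- dropper: Bystander: amber dropper bottle 44 mm in diameter, 85 mm high. Origin at the centre of the underside. Leave alone.
- jar: Bystander: white jar 64 mm in diameter, 70 mm high. Origin at the centre of the underside. Leave alone.
Mind the look-alikes: they are no part of the job. What is meant by the mat is not brown, and is the smaller of those in its own colour. What is shaped like the press but brown is not meant.

How it is judged:
On the way, in this order (a step that is already met when the one before it is completed fails the run):
1. the tube has rolled a quarter turn towards the stop, pressed from above by the block (angle between tube's own y axis and vertical above 2.6 rad and contact force between press and tube above 2 N and z of press in the frame of board between 0.036 and 0.066 m).
2. half a turn, still pressed (angle between tube's own z axis and vertical above 2.6 rad and contact force between press and tube above 2 N and z of press in the frame of board between 0.036 and 0.066 m).
3. three quarters, still pressed (angle between tube's own y axis and vertical below 0.55 rad and contact force between press and tube above 2 N and z of press in the frame of board between 0.036 and 0.066 m).
4. one full turn, still pressed (angle between tube's own z axis and vertical below 0.55 rad and contact force between press and tube above 2 N and z of press in the frame of board between 0.036 and 0.066 m).
5. rolled to the plate's upper edge (axis past y = 72 mm of the board), still pressed (y of tube in the frame of board above 0.072 m and contact force between press and tube above 2 N and z of press in the frame of board between 0.036 and 0.066 m).
At the end, for the whole second after the job is handed in: The tube lies at rest in the pocket along the end stop (axis 104 to 114 mm along the board's y, within 45 mm of its middle in x, within 0.09 rad of parallel to the stop) and the press block lies face down and flat at rest on its mat, centres within 30 mm (y of tube in the frame of board between 0.104 and 0.114 m and x of tube in the frame of board between -0.045 and 0.045 m and z of tube in the frame of board between 0.022 and 0.032 m and angle between the x axis of tube and the x axis of board, either way round below 0.09 rad and horizontal distance between press and mat below 0.03 m and z of press in the frame of mat below 0.008 m and angle between press's own z axis and vertical below 0.06 rad and linear speed of each of tube, press below 0.02 m/s and angular speed of each of tube, press below 0.3 rad/s); the robot touches nothing.
It fails at once if the tube is squeezed with more than 15 N (contact force between any of press, the fingers and tube above 15 N).
It fails at once if the tube is lifted off the board (z of tube in the frame of board above 0.06 m).
It fails at once if the rack, dropper bottle or jar is moved more than 20 mm (distance of any of rack, dropper, jar from where it was at the start of the episode above 0.02 m).
It also fails if it takes over 72 s, if anything falls off the work surface, if the arm or the gripper's body presses on something with over 40 N, if the wrist force passes 120 N, or if a joint passes its speed limit or range.

## Robot

A 6-joint arm with a two-finger parallel gripper is mounted at the origin on the work surface. World frame = base frame: x ahead of the robot, y to its left, z up, the work surface at z = 0. Lengths are in m, angles in rad, forces in N, time in s.
With the tool pointing down it reaches from about 0.325 to 0.9 m from the base axis. Payload 6.1 kg.
Tool frame: the origin (TCP) lies midway between the tips of the shut fingers; the grasp point (between the pads) lies 19 mm behind it; z points along the fingers, x is the direction in which the jaws open and shut, and the axes are right-handed (so a half turn about z gives the same grasp; the last joint's range is limited). The gripper opens to 87 mm and grips with 3 to 60 N. Pads are 19 mm wide; open, the fingers measure 117 mm over their backs; the gripper's body (75 mm by 190 mm) begins 51 mm behind the grasp point.
Start: joints at [1.219, 0.22, 1.526, -0, 1.395, -0.126], TCP at [0.14, 0.609, 0.223] pointing down, gripper open.
Joint ranges: [-2.98, 2.98], [-0.91, 2.08], [0.09, 2.57], [-1.24, 4.39], [0.2, 2.65], [-2.68, 2.68]. Speed limits (rad/s): [2.57, 2.57, 3.01, 3.14, 3.14, 3.14].

## Interface

Orientations are given as a unit quaternion [x, y, z, w].
In Python, from workcell import bot gives the robot as it stands.
- The arm moves only by the shell command python3 -m inch 'ROWS' [OPENING] [FORCE]. ROWS is JSON, a list that holds one entry, the list of rows, each a list of 4 numbers: the shift along the tool's x, y, z in mm, then the turn about the tool's z in degrees. A call has exactly 8 rows; each row is the pose to reach, as a shift and turn from the pose commanded when the call began, along the tool's axes at that moment; what a row does not reach only later rows make up. A row lasts 1/10 s, in which the tool goes at most 50 mm and 8.59 degrees, less where a joint would pass 70% of its speed; a pose out of reach is approached as far as the arm can. A call with a gripper value outside its range is refused whole. OPENING is the opening, from 0 (shut) to 1 (fully open), set as the call begins (- or left out, the last holds). The fingers move at their own pace and stop on an object; FORCE is the grip in N (left out, the last holds). Time passes only in rows, so rows that repeat a pose let the fingers close, or fill a call up. It gives the time, the measured TCP pose, the force and the opening at its end, in the units of the state.
- bot.read_state(): the state, without advancing time (a new reading comes with each control period).
- bot.capture(name): name is "side" or "top"; returns a dict with "color" (420x560x3 uint8, blue, green, red), "fx", "fy", "cx", "cy" (pixels), "k1" (the pictures are not rectified: a ray, as slopes to the right and down, at radius r is drawn at 1 + k1 r^2 times it, then the intrinsics apply), "world_to_cam" (4x4, takes a point from world to camera coordinates). Camera axes: x right, y up, looking along -z (the intrinsics and any distortion apply to the point x, -y, -z); pixel columns grow to the right and rows downward; lengths in m; the calibration is good to about 2 mm. A picture is of the moment at which its call begins. There is no depth.
- bot.hand_in(): hands the job in, once; it reports no verdict.
The state is a dict: "time_s": time; "joints": joint angles; "qvel": joint speeds; "joint_efforts": joint torques, N m; "ee_pos": TCP position; "ee_rot": TCP orientation; "wrist_force": force on the tool from outside, world axes, zero at the start; "moment": the same for the moment, N m; "gripper_width": finger opening in m.
Only numpy, scipy, OpenCV 4.12 (cv2) and the standard library are available. Lean on these libraries where they do the work, as an engineer would, in place of code of your own. Each camera call takes 0.05 s, during which the arm holds its last target.

## Working session

There is one attempt and no reset: what is moved stays moved. The work goes in short steps, Python scripts to look and compute and a shell command to move; the robot and the scene stay as the last step left them, time stands still between calls to the robot, and variables do not carry over. Pictures are saved under pics/ and viewed, and the job is handed in when it is done.

```bash
ls; mkdir -p pics
python3 - <<'E'
from workcell import bot
import cv2,numpy as np
for n in("side","top"):
    c=bot.capture(n); cv2.imwrite(f"pics/{n}0.png",c["color"])
    np.savez(f"{n}0.npz",**c)
    print(n,c["fx"],c["fy"],c["cx"],c["cy"],c["k1"]);print(np.round(c["world_to_cam"],4).tolist())
print(bot.read_state())
E
```

```text
pics
side 508.1804204103011 508.1804204103011 275.2205978444903 207.74700699960187 -0.0977149375617304
[[0.9216, -0.3876, 0.021, -0.3543], [0.2205, 0.5674, 0.7934, -0.1641], [-0.3194, -0.7266, 0.6083, -1.2591], [0.0, 0.0, 0.0, 1.0]]
top 391.82762820259245 391.82762820259245 283.9226675681895 211.1130229726368 -0.0107993361148761
[[-0.0221, -0.9998, -0.001, 0.0701], [0.9778, -0.0218, 0.2086, -0.4286], [-0.2086, 0.0037, 0.978, -1.0684], [0.0, 0.0, 0.0, 1.0]]
{'time_s': 0.1, 'joints': array([ 1.21893460e+00,  2.21156415e-01,  1.52753311e+00, -1.13463367e-05,
        1.39469492e+00, -1.26074061e-01]), 'qvel': array([ 0.00036529, -0.00043608, -0.00130176, -0.00051132,  0.0009258 ,
       -0.00034125]), 'joint_efforts': array([ 1.14314447e-03, -4.95941019e+01, -3.88519371e+01,  7.00989878e-02,
        5.14936598e-02, -3.53609664e-05]), 'ee_pos': array([0.13971291, 0.6085932 , 0.22152171]), 'ee_rot': array([ 7.82263118e-01,  6.22947520e-01, -7.62536891e-04,  4.70314567e-04]), 'wrist_force': array([-0.23084911, -0.74522237, -0.61627418]), 'moment': array([-0.01041971, -0.01631114,  0.01773628]), 'gripper_width': 0.08713907351925883}
```

View pics/side0.png

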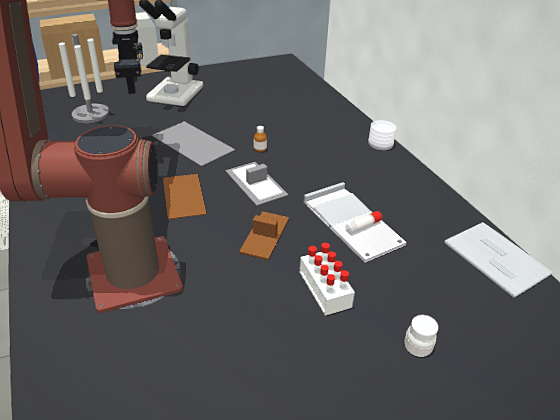

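View pics/top0.png

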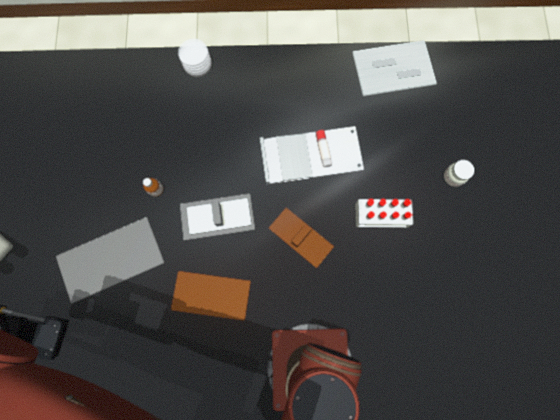

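The side view shows the press at (257,180) on a small grey mat and the board with the tube at (365,222). In the top view:
- **Mats:** small grey at (217,216), large grey at (110,258), brown at (211,295). The meant mat is the small grey one, because it is not brown and is the smaller of the greys.
- **Presses:** white at (217,216), brown at (301,236). The white one is meant.

I'll confirm this in a crop.

```bash
cat > h.py <<'E'
import numpy as np,cv2
def cam(n,f):
    return dict(np.load(f"{n}{f}.npz"))
def ray(c,uv):
    xd=np.array([(uv[0]-c["cx"])/c["fx"],(uv[1]-c["cy"])/c["fy"]])
    x=xd.copy()
    for _ in range(20): x=xd/(1+c["k1"]*(x@x))
    T=c["world_to_cam"];R=T[:3,:3];t=T[:3,3]
    return -R.T@t, R.T@np.array([x[0],-x[1],-1.])
def onz(c,uv,z):
    o,d=ray(c,uv); return o+d*(z-o[2])/d[2]
def proj(c,p):
    T=c["world_to_cam"];q=T[:3,:3]@np.asarray(p,float)+T[:3,3]
    x=np.array([q[0],-q[1]])/-q[2]; x=x*(1+c["k1"]*(x@x))
    return np.array([c["fx"]*x[0]+c["cx"],c["fy"]*x[1]+c["cy"]])
E
python3 - <<'E'
from h import *
a=cam("top",0)["color"];b=cam("side",0)["color"]
A=cv2.resize(a[110:260,165:375],None,fx=3.8,fy=3.8,interpolation=cv2.INTER_CUBIC)
B=cv2.resize(b[140:270,215:415],None,fx=4,fy=4,interpolation=cv2.INTER_CUBIC)
cv2.imwrite("pics/tc.png",A);cv2.imwrite("pics/sc.png",B)
E
```

```text
(no output)
```

View pics/tc.png

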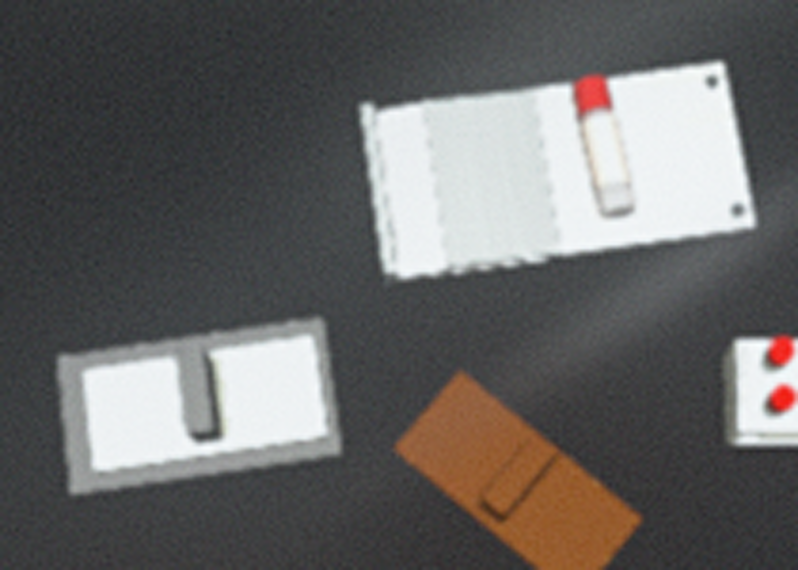

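View pics/sc.png

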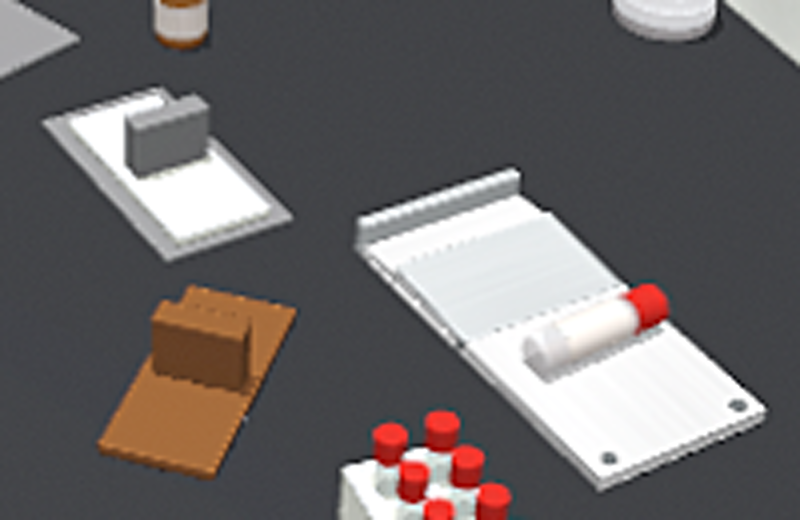

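The crops confirm the targets. The white press with its grey handle lies on the small grey mat (crop 200,405). The tube has its cap away from the robot, and the stop is on the left.

Run:
```python
from h import *
c=cam("top",0);im=c["color"];s=cam("side",0)
up=4
def big(cc): return cv2.resize(cc["color"],None,fx=up,fy=up,interpolation=cv2.INTER_CUBIC)
hsv=cv2.cvtColor(big(c),cv2.COLOR_BGR2HSV)
def comp(m,seed_uv,z,name,rnd=None):
    m=cv2.morphologyEx(m.astype(np.uint8)*255,cv2.MORPH_OPEN,np.ones((5,5)))
    cs,_=cv2.findContours(m,cv2.RETR_EXTERNAL,cv2.CHAIN_APPROX_NONE)
    p=(seed_uv[0]*up,seed_uv[1]*up)
    for k in cs:
        if cv2.pointPolygonTest(k,p,False)>=0:
            w=np.array([onz(c,(q[0]+.5)/up-.5,z)[:2] for q in k[:,0]]).astype(np.float32)
            r=cv2.minAreaRect(w*1000); print(name,z,np.round(r[0],1),np.round(r[1],1),round(r[2],2)); return
S,V,H=hsv[...,1],hsv[...,2],hsv[...,0]
comp((S<50)&(V>75),(185,230),.004,"mat")
comp((S<50)&(V>195),(195,215),.012,"press")
comp((S<60)&(V>130),(345,160),.012,"board")
comp((S>120)&((H<8)|(H>172))&(V>120),(321,134),.027,"cap")
# board corners by hand from crop
f=lambda x,y:((x+.5)/3.8-.5+165,(y+.5)/3.8-.5+110)
for n,q,z in[("b near+x",(724,62),.012),("b near-x",(756,226),.012),("stop far+x",(361,104),.028),("stop far-x",(388,280),.028),
  ("hinge+x",(541,92),.012),("hinge-x",(557,248),.012),("tube cap end",(592,76),.027),("tube tail",(618,214),.027)]:
    print(n,np.round(onz(c,f(*q),z),4))
```

```text
Traceback (most recent call last):
  File "h.py", line 11, in onz
    o,d=ray(c,uv); return o+d*(z-o[2])/d[2]
        ~~~^^^^^^
  File "h.py", line 5, in ray
    xd=np.array([(uv[0]-c["cx"])/c["fx"],(uv[1]-c["cy"])/c["fy"]])
                  ~~^^^
IndexError: invalid index to scalar variable.
```

```bash
cat > meas.py <<'E'
from h import *
up=4
def rect(c,m,seed_uv,z,name):
    m=cv2.morphologyEx(m.astype(np.uint8)*255,cv2.MORPH_OPEN,np.ones((5,5)))
    cs,_=cv2.findContours(m,cv2.RETR_EXTERNAL,cv2.CHAIN_APPROX_NONE)
    p=(seed_uv[0]*up,seed_uv[1]*up)
    for k in cs:
        if cv2.pointPolygonTest(k,p,False)>=0:
            w=np.array([onz(c,(q+.5)/up-.5,z)[:2] for q in k[:,0]]).astype(np.float32)
            r=cv2.minAreaRect(w*1000); print(name,z,np.round(r[0],1),np.round(r[1],1),round(r[2],2))
            return w
def HSV(c):
    b=cv2.resize(c["color"],None,fx=up,fy=up,interpolation=cv2.INTER_CUBIC)
    return cv2.split(cv2.cvtColor(b,cv2.COLOR_BGR2HSV))
E
python3 - <<'E'
from meas import *
c=cam("top",0)
H,S,V=HSV(c)
rect(c,(S<50)&(V>75),(185,230),.004,"mat")
rect(c,(S<50)&(V>195),(195,215),.012,"press")
rect(c,(S<60)&(V>130),(345,160),.012,"board")
rect(c,(S>120)&((H<8)|(H>172))&(V>120),(321,134),.027,"cap")
f=lambda x,y:((x+.5)/3.8-.5+165,(y+.5)/3.8-.5+110)
for n,q,z in[("b near+x",(724,62),.012),("b near-x",(756,226),.012),("stop far+x",(361,104),.028),("stop far-x",(388,280),.028),
  ("hinge+x",(541,92),.012),("hinge-x",(557,248),.012),("tube cap end",(592,76),.027),("tube tail",(618,214),.027)]:
    print(n,np.round(onz(c,f(*q),z),4))
s=cam("side",0)
g=lambda x,y:((x+.5)/4-.5+215,(y+.5)/4-.5+140)
for n,q,z in[("mat L",(42,123),.004),("mat R",(293,216),.004),("mat near",(170,260),.004),("b +x near",(766,410),.012),("b -x near",(600,487),.012)]:
    print("side",n,np.round(onz(s,g(*q),z),4))
E
```

```text
mat 0.004 [428.7 258.2] [117.6 216.7] 7.6
press 0.012 [428.1 252.3] [ 83.  182.4] 7.79
board 0.012 [612.2 -25.9] [152.  300.6] 6.53
cap 0.027 [669.8 -54.1] [27.9 24.7] 10.71
b near+x [ 0.6998 -0.1644  0.012 ]
b near-x [ 0.5605 -0.1812  0.012 ]
stop far+x [0.6634 0.1285 0.028 ]
stop far-x [0.5181 0.109  0.028 ]
hinge+x [ 0.6771 -0.0155  0.012 ]
hinge-x [ 0.5459 -0.0236  0.012 ]
tube cap end [ 0.6834 -0.0555  0.027 ]
tube tail [ 0.5679 -0.071   0.027 ]
side mat L [0.3593 0.3556 0.004 ]
side mat R [0.4958 0.1662 0.004 ]
side mat near [0.3893 0.1485 0.004 ]
side b +x near [ 0.6982 -0.1619  0.012 ]
side b -x near [ 0.5546 -0.1849  0.012 ]
```

Run:
```python
from meas import *
c=cam("top",0);s=cam("side",0)
f=lambda x,y:((x+.5)/3.8-.5+165,(y+.5)/3.8-.5+110)
g=lambda x,y:((x+.5)/4-.5+215,(y+.5)/4-.5+140)
a=onz(c,f(593.5,95),.027);b=onz(c,f(617,200),.027);d=a-b
print(a,b,np.degrees(np.arctan2(d[1],d[0])))
# tube side-view: axis
a=onz(s,g(648,306),.027);b=onz(s,g(543,348),.027);d=a-b;print("side",a,b,np.degrees(np.arctan2(d[1],d[0])))
yaw=np.radians(7);R=np.array([[np.cos(yaw),-np.sin(yaw)],[np.sin(yaw),np.cos(yaw)]]);o=np.array([.609,-.0145])
W=lambda x,y,z:np.r_[o+R@[x,y],z]
# predicted px of plate far edge corners for heights
out={}
for n,cc,off,sc in(("top",c,(165,110),3.8),("side",s,(215,140),4)):
    im=cv2.imread("pics/tc.png" if n=="top" else "pics/sc.png")
    for h,col in((2,(255,0,0)),(8,(0,160,0)),(14,(0,0,255))):
        P=[(proj(cc,W(x,85,.012+h/1000) if 0 else W(x,.085,.012+h/1000))-off)*sc for x in(-.065,.065)]
        cv2.line(im,*[tuple(int(v) for v in p) for p in P],col,1)
    for L in ([(-.07,-.16),(.07,-.16),(.07,.135),(-.07,.135)],[(-.07,-.005),(.07,-.005)]):
        P=np.array([(proj(cc,W(*q,.012))-off)*sc for q in L],int);cv2.polylines(im,[P],True,(0,200,255),1)
    cv2.imwrite(f"pics/ov_{n}.png",im[150:400,330:800] if n=="side" else im)
```

```text
[ 0.66726903 -0.05603473  0.027     ] [ 0.57932969 -0.07070854  0.027     ] 9.47326234568528
side [ 0.67122915 -0.05079834  0.027     ] [ 0.57901106 -0.06415901  0.027     ] 8.243722403680136
```

View pics/ov_side.png

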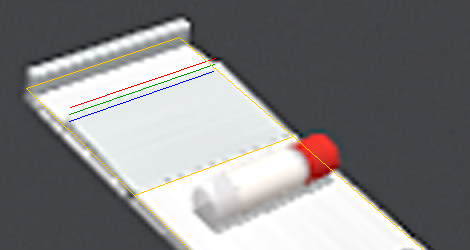

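View pics/ov_top.png

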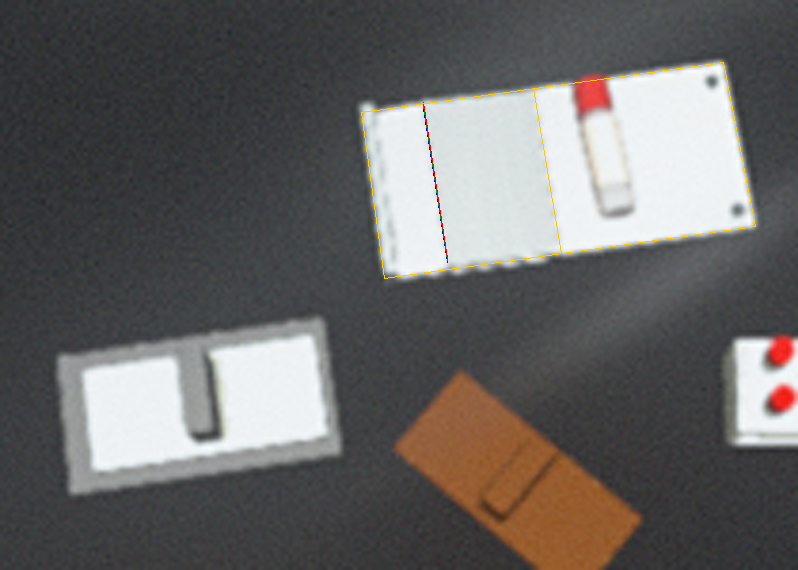

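```bash
python3 -m inch '[[[-14,18,0,-1],[-37,47,5,-3],[-65,83,15,-6],[-93,119,25,-9],[-122,155,35,-12],[-150,191,45,-15],[-178,227,55,-18],[-206,263,65,-21]]]' 1 60
```

```text
time_s: 0.9
ee_pos: [0.3507, 0.3478, 0.1569]
ee_rot: [0.655, 0.756, -0.0, -0.0]
wrist_force: [1.2, 0.3, -0.0]
gripper_width: 0.087
```

```bash
python3 -m inch '[[[-20,12,5,0],[-45,27,20,0],[-70,42,40,0],[-90,53,60,0],[-102,60,75,0],[-107,63,80,0],[-107,63,80,0],[-107,63,80,0]]]' 1 60
python3 - <<'E'
from workcell import bot
import cv2,numpy as np
for n in("side","top"):
    c=bot.capture(n); np.savez(f"{n}1.npz",**c)
    a=c["color"]
    a=a[130:230,200:330] if n=="side" else a[170:260,150:280]
    cv2.imwrite(f"pics/{n}1.png",cv2.resize(a,None,fx=5,fy=5,interpolation=cv2.INTER_CUBIC))
print(bot.read_state()["ee_pos"])
E
```

```text
time_s: 1.7
ee_pos: [0.4276, 0.2529, 0.0781]
ee_rot: [0.656, 0.755, 0.0, -0.0]
wrist_force: [0.7, -0.1, -0.5]
gripper_width: 0.0867
[0.4277514  0.25328133 0.0785028 ]
```

View pics/side1.png

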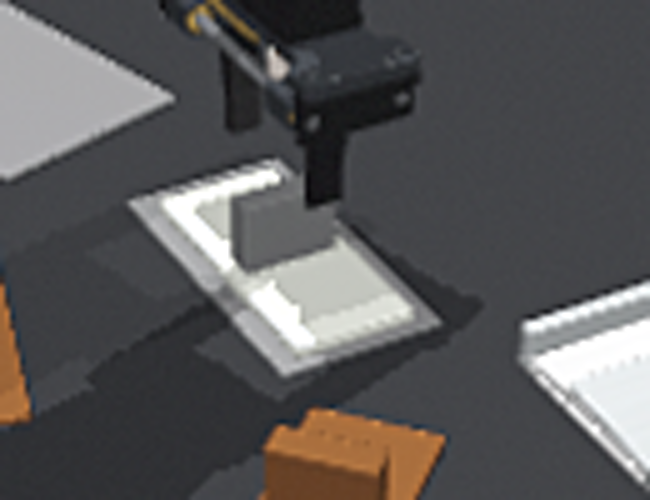

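View pics/top1.png

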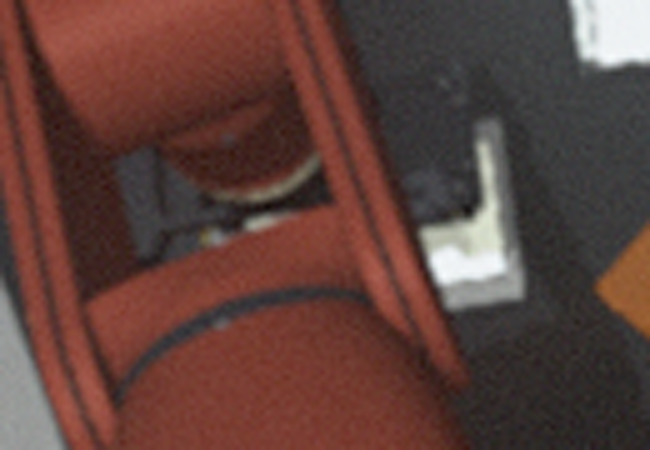

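Run:
```python
from meas import *
s=cam("side",0);c=cam("top",0)
g=lambda x,y:((x+.5)/4-.5+215,(y+.5)/4-.5+140)
f=lambda x,y:((x+.5)/3.8-.5+165,(y+.5)/3.8-.5+110)
yw=np.radians(7.7);R=np.array([[np.cos(yw),-np.sin(yw)],[np.sin(yw),np.cos(yw)]])
o=np.array([.428,.252])
for n,cc,off,sc in(("tc",c,(165,110),3.8),("sc",s,(215,140),4)):
    im=cv2.imread(f"pics/{n}.png")
    for L,z,col in([(32,11),.06,(0,0,255)],[(40,90),.012,(255,0,0)],[(55,105),.004,(0,200,0)]):
        a,b=L
        P=np.array([(proj(cc,np.r_[o+R@(np.array(q)/1000),z])-off)*sc for q in((a,b),(-a,b),(-a,-b),(a,-b))],int)
        cv2.polylines(im,[P],True,col,1)
    im=im[300:520,30:370] if n=="tc" else im[60:280,20:320]
    cv2.imwrite(f"pics/p_{n}.png",cv2.resize(im,None,fx=2,fy=2))
```

```text
(no output)
```

View pics/p_tc.png

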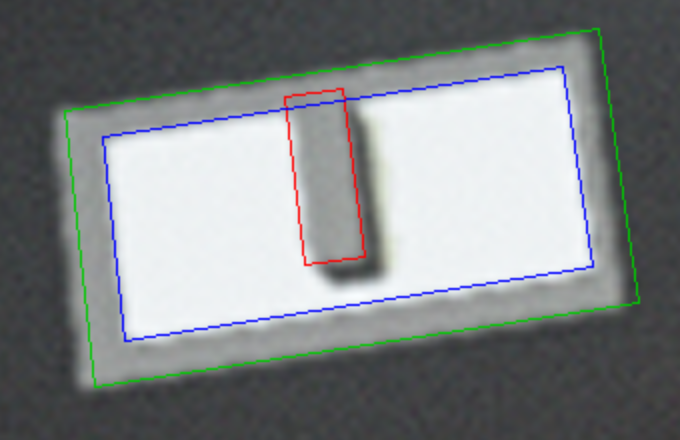

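View pics/p_sc.png

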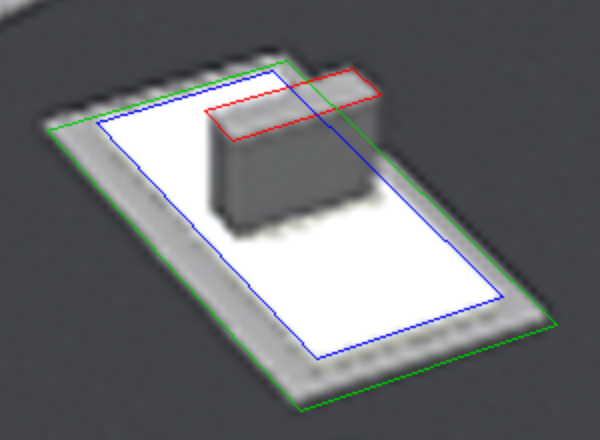

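The overlay fits. The press centre is at (0.428, 0.252) with yaw 7.7°, and the fingers straddle the handle. Next I descend and grip.

```bash
python3 -m inch '[[[0,0,8,0],[0,0,20,0],[0,0,32,0],[0,0,44,0],[0,0,52,0],[0,0,57,0],[0,0,58,0],[0,0,58,0]]]' 1 60; python3 -m inch '[[[0,0,0,0],[0,0,0,0],[0,0,0,0],[0,0,0,0],[0,0,0,0],[0,0,0,0],[0,0,0,0],[0,0,0,0]]]' 0 60
```

```text
time_s: 2.6
ee_pos: [0.4276, 0.2524, 0.0195]
ee_rot: [0.656, 0.755, -0.0, -0.0]
wrist_force: [1.3, -0.8, 0.8]
gripper_width: 0.0869
time_s: 3.4
ee_pos: [0.4275, 0.2524, 0.0195]
ee_rot: [0.656, 0.755, -0.0, -0.0]
wrist_force: [-0.0, -0.3, -0.4]
gripper_width: 0.0311
```

```bash
python3 -m inch '[[[0,0,0,0],[0,0,0,0],[0,0,0,0],[0,0,0,0],[0,0,-2,0],[0,0,-8,0],[0,0,-16,0],[0,0,-25,0]]]' 0 60
```

```text
time_s: 4.2
ee_pos: [0.4274, 0.2523, 0.0452]
ee_rot: [0.656, 0.755, -0.0, -0.0]
wrist_force: [-0.2, -1.1, -2.2]
gripper_width: 0.022
```

```bash
python3 -c "
from h import *
c=cam('top',0)
for n,uv,z in (('rack topfar-left',(357,200),.09),('rack right-near',(413,227),.09),('rack tl',(357,200),.09),('jar',(461,170),.07)): print(n,onz(c,uv,z))
"; python3 -m inch '[[[-5,2,-10,0],[-20,8,-22,0],[-50,19,-34,0],[-90,34,-44,0],[-133,50,-50,0],[-176,66,-50,0],[-220,82,-50,0],[-262,98,-50,0]]]' 0 60
```

```text
rack topfar-left [ 0.4471568  -0.14036375  0.09      ]
rack right-near [ 0.36876525 -0.28731038  0.09      ]
rack tl [ 0.4471568  -0.14036375  0.09      ]
jar [ 0.53312003 -0.44597171  0.07      ]
time_s: 5.0
ee_pos: [0.5624, 0.0043, 0.0958]
ee_rot: [0.656, 0.755, 0.0, 0.001]
wrist_force: [0.6, 0.4, -2.6]
gripper_width: 0.0216
```

```bash
python3 -m inch '[[[-35,13,0,0],[-70,26,0,0],[-105,39,0,0],[-130,48,0,0],[-143,53,5,0],[-146,54,14,0],[-146,54,22,0],[-146,54,25,0]]]' 0 60
python3 - <<'E'
from workcell import bot
import cv2,numpy as np
for n in("side","top"):
    c=bot.capture(n); np.savez(f"{n}2.npz",**c)
    a=c["color"]
    a=a[150:280,290:450] if n=="side" else a[110:220,240:400]
    cv2.imwrite(f"pics/{n}2.png",cv2.resize(a,None,fx=4.5,fy=4.5,interpolation=cv2.INTER_CUBIC))
s=bot.read_state();print(s["ee_pos"],s["wrist_force"],s["moment"])
E
```

```text
time_s: 5.8
ee_pos: [0.6334, -0.1285, 0.0673]
ee_rot: [0.655, 0.755, -0.001, -0.002]
wrist_force: [-0.7, 0.1, -3.9]
gripper_width: 0.0216
[ 0.6338919  -0.12860268  0.06811468] [ 0.30904961  0.44700243 -2.65341254] [ 0.025858   -0.00755882 -0.00771861]
```

View pics/side2.png

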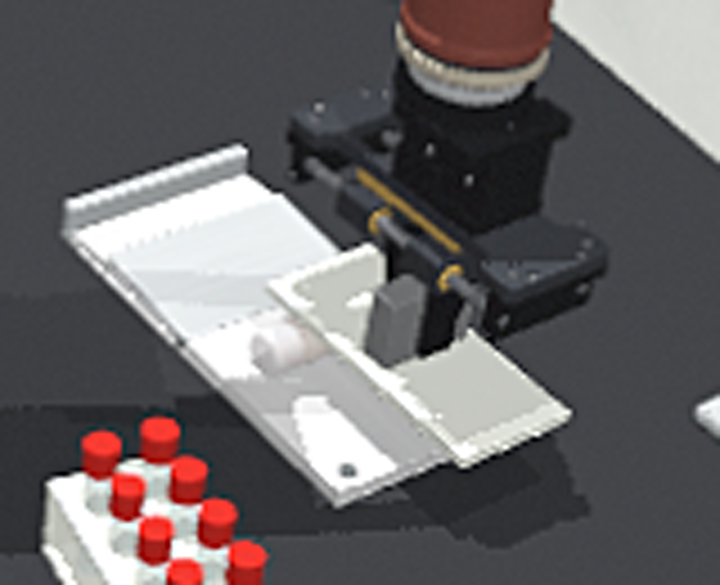

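View pics/top2.png

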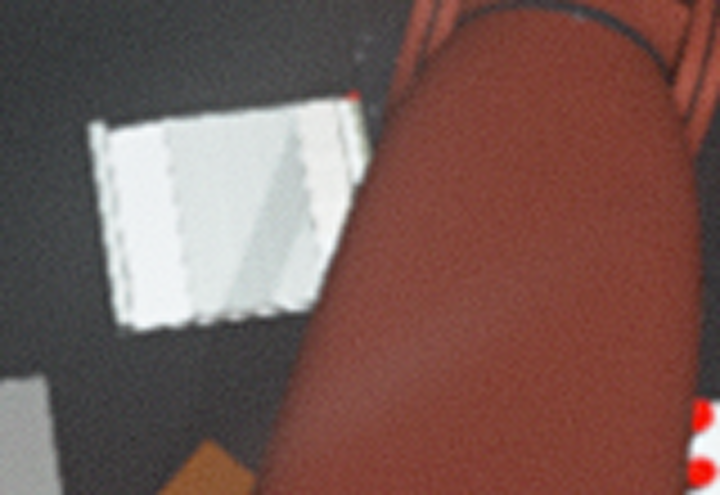

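Side view: the tube's tail at (285,345) sits under the block's leading end (front-left corner at 270,285), as intended. I'll descend gently from here.

```bash
cat > st.py <<'E'
from workcell import bot
import numpy as np
s=bot.read_state()
print(round(float(s["time_s"]),2),np.round(s["ee_pos"],4),"F",np.round(s["wrist_force"],2),"M",np.round(s["moment"],3),"g",round(float(s["gripper_width"]),4))
E
python3 st.py
python3 -m inch '[[[0,0,1,0],[0,0,2,0],[0,0,3,0],[0,0,4,0],[0,0,5,0],[0,0,5.5,0],[0,0,6,0],[0,0,6,0]]]' 0 60; python3 st.py
```

```text
5.9 [ 0.6339 -0.1286  0.0681] F [ 0.31  0.45 -2.65] M [ 0.026 -0.008 -0.008] g 0.0215
time_s: 6.7
ee_pos: [0.6352, -0.1303, 0.0634]
ee_rot: [0.656, 0.755, -0.0, -0.0]
wrist_force: [-0.6, 0.2, -2.8]
gripper_width: 0.0217
6.7 [ 0.6352 -0.1303  0.0634] F [-0.61  0.16 -2.81] M [ 0.045 -0.029 -0.03 ] g 0.0217
```

```bash
python3 -m inch '[[[0,0,0.3,0],[0,0,0.6,0],[0,0,0.9,0],[0,0,1.2,0],[0,0,1.5,0],[0,0,1.8,0],[0,0,2,0],[0,0,2,0]]]' 0 60; python3 st.py
```

```text
time_s: 7.5
ee_pos: [0.6352, -0.1303, 0.0615]
ee_rot: [0.656, 0.755, -0.0, -0.0]
wrist_force: [0.3, 0.1, -2.7]
gripper_width: 0.0213
7.5 [ 0.6352 -0.1303  0.0615] F [ 0.26  0.12 -2.65] M [0.051 0.003 0.085] g 0.0213
```

```bash
python3 -m inch '[[[0,0,0.3,0],[0,0,0.6,0],[0,0,0.9,0],[0,0,1.2,0],[0,0,1.5,0],[0,0,1.8,0],[0,0,2,0],[0,0,2,0]]]' 0 60; python3 st.py
```

```text
time_s: 8.3
ee_pos: [0.6352, -0.1303, 0.0595]
ee_rot: [0.656, 0.755, -0.0, -0.0]
wrist_force: [0.3, -0.4, -1.3]
gripper_width: 0.0216
8.3 [ 0.6352 -0.1303  0.0595] F [ 0.29 -0.37 -1.32] M [0.021 0.043 0.002] g 0.0216
```

```bash
python3 -m inch '[[[0,0,0.2,0],[0,0,0.4,0],[0,0,0.6,0],[0,0,0.8,0],[0,0,1,0],[0,0,1,0],[0,0,1,0],[0,0,1,0]]]' 0 60; python3 st.py
```

```text
time_s: 9.1
ee_pos: [0.6353, -0.1303, 0.0586]
ee_rot: [0.656, 0.755, 0.0, 0.0]
wrist_force: [0.2, -0.1, -2.0]
gripper_width: 0.0216
9.1 [ 0.6353 -0.1303  0.0586] F [ 0.16 -0.06 -1.97] M [0.027 0.015 0.023] g 0.0216
```

```bash
python3 -m inch '[[[0,0,0.2,0],[0,0,0.4,0],[0,0,0.6,0],[0,0,0.6,0],[0,0,0.6,0],[0,0,0.6,0],[0,0,0.6,0],[0,0,0.6,0]]]' 0 60; python3 st.py
```

```text
time_s: 9.9
ee_pos: [0.6352, -0.1303, 0.058]
ee_rot: [0.656, 0.755, 0.0, 0.0]
wrist_force: [-0.6, 0.8, -2.2]
gripper_width: 0.0219
9.9 [ 0.6352 -0.1303  0.058 ] F [-0.58  0.82 -2.2 ] M [ 0.04   0.043 -0.011] g 0.0219
```

```bash
python3 -m inch '[[[0,0,0.2,0],[0,0,0.4,0],[0,0,0.6,0],[0,0,0.6,0],[0,0,0.6,0],[0,0,0.6,0],[0,0,0.6,0],[0,0,0.6,0]]]' 0 60; python3 st.py
```

```text
time_s: 10.7
ee_pos: [0.6353, -0.1303, 0.0575]
ee_rot: [0.656, 0.755, 0.0, 0.0]
wrist_force: [0.7, -0.2, -0.2]
gripper_width: 0.0215
10.7 [ 0.6353 -0.1303  0.0575] F [ 0.71 -0.24 -0.16] M [0.116 0.178 0.045] g 0.0215
```

```bash
python3 -m inch '[[[0,0,0.1,0],[0,0,0.2,0],[0,0,0.3,0],[0,0,0.4,0],[0,0,0.4,0],[0,0,0.4,0],[0,0,0.4,0],[0,0,0.4,0]]]' 0 60; python3 st.py
```

```text
time_s: 11.5
ee_pos: [0.6354, -0.1304, 0.0573]
ee_rot: [0.656, 0.755, 0.0, 0.0]
wrist_force: [-1.4, -0.5, 5.7]
gripper_width: 0.0218
11.5 [ 0.6354 -0.1304  0.0573] F [-1.36 -0.51  5.69] M [0.438 0.569 0.095] g 0.0218
```

Contact is about 8 N net and stiff, roughly 15 N/mm. I'll start rolling in small steps.

```bash
python3 -m inch '[[[0.5,0,0,0],[1.5,0,-0.05,0],[3,0,-0.05,0],[4.5,0,-0.05,0],[6,0,-0.05,0],[7.5,0,-0.05,0],[9,0,-0.05,0],[10,0,-0.05,0]]]' 0 60; python3 st.py
```

```text
time_s: 12.3
ee_pos: [0.6338, -0.1204, 0.0573]
ee_rot: [0.656, 0.755, -0.0, 0.0]
wrist_force: [-3.3, -0.8, 5.5]
gripper_width: 0.0211
12.3 [ 0.6338 -0.1204  0.0573] F [-3.33 -0.85  5.45] M [0.412 0.65  0.134] g 0.0211
```

```bash
python3 -m inch '[[[1.5,-0.1,0,0],[3.5,-0.2,0,0],[5.5,-0.3,0,0],[7.5,-0.4,0,0],[9.5,-0.5,0,0],[11.5,-0.6,0,0],[13.5,-0.6,0,0],[15.5,-0.7,0,0]]]' 0 60; python3 st.py
```

```text
time_s: 13.1
ee_pos: [0.6311, -0.1052, 0.0574]
ee_rot: [0.656, 0.755, -0.0, 0.0]
wrist_force: [-2.4, -0.1, 5.2]
gripper_width: 0.0214
13.1 [ 0.6311 -0.1052  0.0574] F [-2.45 -0.05  5.22] M [0.333 0.55  0.102] g 0.0214
```

```bash
python3 -m inch '[[[2,-0.1,0,0],[4,-0.2,0,0],[6,-0.3,0,0],[8,-0.4,0,0],[10,-0.5,0,0],[12,-0.6,0,0],[14,-0.7,0,0],[16,-0.8,0,0]]]' 0 60; python3 st.py
```

```text
time_s: 13.9
ee_pos: [0.6282, -0.0895, 0.0574]
ee_rot: [0.656, 0.755, 0.0, 0.0]
wrist_force: [-2.1, -0.8, 5.2]
gripper_width: 0.0213
13.9 [ 0.6282 -0.0895  0.0574] F [-2.14 -0.82  5.19] M [0.248 0.467 0.074] g 0.0213
```

```bash
python3 -m inch '[[[2,-0.1,0,0],[4,-0.2,0,0],[6,-0.3,0,0],[8,-0.4,0,0],[10,-0.5,0,0],[12,-0.6,0,0],[14,-0.6,0,0],[16,-0.7,0,0]]]' 0 60; python3 st.py
```

```text
time_s: 14.7
ee_pos: [0.6254, -0.0737, 0.0574]
ee_rot: [0.656, 0.755, 0.0, 0.0]
wrist_force: [-0.4, -0.1, 4.8]
gripper_width: 0.0217
14.7 [ 0.6254 -0.0737  0.0574] F [-0.37 -0.11  4.82] M [0.232 0.369 0.007] g 0.0217
```

```bash
python3 -m inch '[[[2,0,0,0],[4,-0.1,0,0],[6,-0.2,-0.05,0],[8,-0.2,-0.05,0],[10,-0.3,-0.05,0],[12,-0.3,-0.1,0],[13,-0.4,-0.1,0],[14,-0.4,-0.1,0]]]' 0 60; python3 st.py
```

```text
time_s: 15.5
ee_pos: [0.623, -0.0599, 0.0574]
ee_rot: [0.656, 0.755, 0.0, 0.0]
wrist_force: [-1.6, -0.6, 5.2]
gripper_width: 0.0215
15.5 [ 0.623  -0.0599  0.0574] F [-1.63 -0.58  5.21] M [0.195 0.388 0.122] g 0.0215
```

```bash
python3 -m inch '[[[1,0,0,0],[2,0,0,0],[3,-0.1,0,0],[4,-0.1,0,0],[5,-0.1,0,0],[5,-0.1,0,0],[5,-0.1,0,0],[5,-0.1,0,0]]]' 0 60; python3 st.py
```

```text
time_s: 16.3
ee_pos: [0.6221, -0.0548, 0.0574]
ee_rot: [0.656, 0.755, 0.0, 0.0]
wrist_force: [-2.0, 0.8, 5.7]
gripper_width: 0.0217
16.3 [ 0.6221 -0.0548  0.0574] F [-2.01  0.82  5.69] M [0.266 0.434 0.104] g 0.0217
```

```bash
python3 -m inch '[[[1,0,-0.1,0],[2,0,-0.1,0],[3,-0.1,-0.1,0],[4,-0.1,-0.1,0],[5,-0.2,-0.1,0],[5,-0.2,-0.1,0],[5,-0.2,-0.1,0],[5,-0.2,-0.1,0]]]' 0 60; python3 st.py
```

```text
time_s: 17.1
ee_pos: [0.6212, -0.0499, 0.0574]
ee_rot: [0.656, 0.755, 0.0, 0.0]
wrist_force: [-1.2, -0.6, 3.6]
gripper_width: 0.0218
17.1 [ 0.6212 -0.0499  0.0574] F [-1.23 -0.56  3.6 ] M [0.206 0.304 0.086] g 0.0218
```

```bash
python3 -m inch '[[[1,0,-0.1,0],[2,0,-0.1,0],[3,-0.1,-0.1,0],[4,-0.1,-0.1,0],[5,-0.2,-0.1,0],[5,-0.2,-0.1,0],[5,-0.2,-0.1,0],[5,-0.2,-0.1,0]]]' 0 60; python3 st.py
```

```text
time_s: 17.9
ee_pos: [0.6203, -0.0449, 0.0575]
ee_rot: [0.656, 0.755, 0.0, 0.0]
wrist_force: [-0.6, -0.7, 4.6]
gripper_width: 0.0218
17.9 [ 0.6203 -0.0449  0.0575] F [-0.55 -0.72  4.57] M [0.159 0.151 0.073] g 0.0218
```

```bash
python3 -m inch '[[[1,0,0,0],[2,0,-0.1,0],[3,0,-0.1,0],[4,0,-0.2,0],[5,-0.1,-0.2,0],[5,-0.1,-0.2,0],[5,-0.1,-0.2,0],[5,-0.1,-0.2,0]]]' 0 60; python3 st.py
```

```text
time_s: 18.7
ee_pos: [0.6193, -0.0401, 0.0576]
ee_rot: [0.656, 0.755, 0.0, 0.0]
wrist_force: [-0.6, 0.5, 5.7]
gripper_width: 0.0217
18.7 [ 0.6193 -0.0401  0.0576] F [-0.58  0.53  5.69] M [0.176 0.03  0.039] g 0.0217
```

```bash
python3 -m inch '[[[1,0,-0.1,0],[2,0,-0.2,0],[3,0,-0.3,0],[4,0,-0.3,0],[5,-0.1,-0.4,0],[5,-0.1,-0.4,0],[5,-0.1,-0.4,0],[5,-0.1,-0.4,0]]]' 0 60; python3 st.py
```

```text
time_s: 19.5
ee_pos: [0.6184, -0.0351, 0.0577]
ee_rot: [0.656, 0.755, 0.0, -0.0]
wrist_force: [0.5, -0.5, 3.6]
gripper_width: 0.0218
19.5 [ 0.6184 -0.0351  0.0577] F [ 0.5  -0.47  3.6 ] M [ 0.174 -0.192  0.007] g 0.0218
```

```bash
python3 -m inch '[[[1,0,0,0],[2,0,-0.1,0],[3,-0.1,-0.2,0],[4,-0.1,-0.2,0],[5,-0.1,-0.3,0],[6,-0.2,-0.3,0],[6,-0.2,-0.3,0],[6,-0.2,-0.3,0]]]' 0 60; python3 st.py
```

```text
time_s: 20.3
ee_pos: [0.6174, -0.0292, 0.0581]
ee_rot: [0.656, 0.755, -0.0, -0.0]
wrist_force: [1.5, -0.3, 0.2]
gripper_width: 0.0218
20.3 [ 0.6174 -0.0292  0.0581] F [ 1.5  -0.26  0.16] M [ 0.091 -0.359 -0.04 ] g 0.0218
```

```bash
python3 -m inch '[[[0.5,0,0.1,0],[1,0,0.1,0],[2,0,0.1,0],[3,0,0.1,0],[4,0,0.1,0],[4,0,0.1,0],[4,0,0.1,0],[4,0,0.1,0]]]' 0 60; python3 st.py
```

```text
time_s: 21.1
ee_pos: [0.6168, -0.0253, 0.0582]
ee_rot: [0.656, 0.755, -0.0, -0.0]
wrist_force: [-0.4, 0.4, 3.1]
gripper_width: 0.022
21.1 [ 0.6168 -0.0253  0.0582] F [-0.4   0.44  3.13] M [ 0.108  0.003 -0.003] g 0.022
```

```bash
python3 -m inch '[[[1,0,0,0],[2,0,0,0],[3,-0.1,-0.1,0],[4,-0.1,-0.1,0],[5,-0.1,-0.1,0],[6,-0.2,-0.1,0],[6,-0.2,-0.1,0],[6,-0.2,-0.1,0]]]' 0 60; python3 st.py
```

```text
time_s: 21.9
ee_pos: [0.6157, -0.0192, 0.0583]
ee_rot: [0.656, 0.755, -0.0, -0.0]
wrist_force: [-2.3, -1.1, 5.1]
gripper_width: 0.0217
21.9 [ 0.6157 -0.0192  0.0583] F [-2.35 -1.11  5.05] M [ 0.069  0.299 -0.039] g 0.0217
```

```bash
python3 -m inch '[[[1,-0.1,-0.1,0],[2,-0.2,-0.1,0],[3,-0.2,-0.2,0],[4,-0.3,-0.2,0],[5,-0.3,-0.3,0],[6,-0.4,-0.3,0],[6,-0.4,-0.3,0],[6,-0.4,-0.3,0]]]' 0 60; python3 st.py
```

```text
time_s: 22.7
ee_pos: [0.6147, -0.0134, 0.0586]
ee_rot: [0.656, 0.755, 0.0, 0.0]
wrist_force: [-0.9, 0.5, 5.8]
gripper_width: 0.0218
22.7 [ 0.6147 -0.0134  0.0586] F [-0.86  0.53  5.83] M [ 0.039  0.07  -0.041] g 0.0218
```

```bash
python3 -m inch '[[[1,0,-0.1,0],[2,0,-0.2,0],[3,-0.1,-0.2,0],[4,-0.1,-0.3,0],[5,-0.1,-0.3,0],[6,-0.2,-0.4,0],[6,-0.2,-0.4,0],[6,-0.2,-0.4,0]]]' 0 60; python3 st.py
```

```text
time_s: 23.5
ee_pos: [0.6136, -0.0075, 0.0588]
ee_rot: [0.656, 0.755, 0.0, 0.0]
wrist_force: [0.6, 0.7, 2.1]
gripper_width: 0.0215
23.5 [ 0.6136 -0.0075  0.0588] F [0.57 0.71 2.13] M [ 0.095 -0.29  -0.048] g 0.0215
```

```bash
python3 -m inch '[[[1,0,0,0],[2,0,0,0],[3,-0.1,0,0],[4,-0.1,-0.1,0],[5,-0.1,-0.1,0],[6,-0.2,-0.1,0],[6,-0.2,-0.1,0],[6,-0.2,-0.1,0]]]' 0 60; python3 st.py
```

```text
time_s: 24.3
ee_pos: [0.6126, -0.0016, 0.0591]
ee_rot: [0.656, 0.755, 0.0, 0.0]
wrist_force: [1.6, 0.2, 1.9]
gripper_width: 0.0219
24.3 [ 0.6126 -0.0016  0.0591] F [1.61 0.19 1.94] M [ 0.158 -0.356 -0.059] g 0.0219
```

```bash
python3 -m inch '[[[1,0.1,0,0],[2,0.1,0,0],[3,0.1,0,0],[4,0.1,0,0],[5,0.1,-0.1,0],[6,0.1,-0.1,0],[6,0.1,-0.1,0],[6,0.1,-0.1,0]]]' 0 60; python3 st.py
```

```text
time_s: 25.1
ee_pos: [0.6116, 0.0044, 0.0593]
ee_rot: [0.656, 0.755, -0.0, -0.0]
wrist_force: [-1.5, -0.4, 5.6]
gripper_width: 0.0215
25.1 [0.6116 0.0044 0.0593] F [-1.54 -0.38  5.63] M [ 0.064  0.006 -0.003] g 0.0215
```

```bash
python3 -m inch '[[[1,0,-0.1,0],[2,0,-0.1,0],[3,-0.1,-0.2,0],[4,-0.1,-0.2,0],[5,-0.1,-0.3,0],[6,-0.1,-0.3,0],[7,-0.1,-0.3,0],[7,-0.1,-0.3,0]]]' 0 60; python3 st.py
```

```text
time_s: 25.9
ee_pos: [0.6104, 0.0113, 0.0596]
ee_rot: [0.656, 0.755, -0.0, -0.0]
wrist_force: [-1.7, 0.2, 5.8]
gripper_width: 0.0213
25.9 [0.6104 0.0113 0.0596] F [-1.66  0.23  5.81] M [0.003 0.061 0.006] g 0.0213
```

```bash
python3 -m inch '[[[1,0,-0.1,0],[2,-0.1,-0.2,0],[3,-0.1,-0.2,0],[4,-0.1,-0.3,0],[5,-0.2,-0.3,0],[6,-0.2,-0.3,0],[7,-0.2,-0.4,0],[8,-0.2,-0.4,0]]]' 0 60; python3 st.py
```

```text
time_s: 26.7
ee_pos: [0.6091, 0.0191, 0.0598]
ee_rot: [0.656, 0.755, -0.0, -0.0]
wrist_force: [-1.2, -0.8, 5.7]
gripper_width: 0.0218
26.7 [0.6091 0.0191 0.0598] F [-1.24 -0.78  5.74] M [-0.124  0.072  0.006] g 0.0218
```

```bash
python3 -m inch '[[[1,0,-0.1,0],[2,-0.1,-0.2,0],[3,-0.1,-0.2,0],[4,-0.1,-0.3,0],[5,-0.2,-0.3,0],[6,-0.2,-0.4,0],[7,-0.2,-0.4,0],[8,-0.2,-0.5,0]]]' 0 60; python3 st.py
```

```text
time_s: 27.5
ee_pos: [0.6077, 0.027, 0.0601]
ee_rot: [0.656, 0.755, -0.0, -0.0]
wrist_force: [-1.9, -0.6, 3.9]
gripper_width: 0.0218
27.5 [0.6077 0.027  0.0601] F [-1.9  -0.65  3.86] M [-0.168  0.141  0.032] g 0.0218
```

```bash
python3 -m inch '[[[1,-0.1,0,0],[2,-0.1,-0.1,0],[3,-0.2,-0.1,0],[4,-0.2,-0.2,0],[5,-0.2,-0.2,0],[6,-0.3,-0.3,0],[7,-0.3,-0.3,0],[8,-0.3,-0.4,0]]]' 0 60; python3 st.py
```

```text
time_s: 28.3
ee_pos: [0.6063, 0.0349, 0.0605]
ee_rot: [0.656, 0.755, -0.0, -0.0]
wrist_force: [-0.5, -0.7, 3.4]
gripper_width: 0.0216
28.3 [0.6063 0.0349 0.0605] F [-0.46 -0.74  3.44] M [-0.166  0.185 -0.012] g 0.0216
```

```bash
python3 -m inch '[[[1,-0.1,0,0],[2,-0.1,-0.1,0],[3,-0.2,-0.1,0],[4,-0.2,-0.2,0],[5,-0.2,-0.2,0],[6,-0.3,-0.3,0],[7,-0.3,-0.3,0],[8,-0.3,-0.4,0]]]' 0 60; python3 st.py
```

```text
time_s: 29.1
ee_pos: [0.605, 0.0428, 0.0609]
ee_rot: [0.656, 0.755, -0.0, -0.0]
wrist_force: [-2.4, -0.3, 0.2]
gripper_width: 0.0211
29.1 [0.605  0.0428 0.0609] F [-2.38 -0.26  0.24] M [-0.067  0.124 -0.037] g 0.0211
```

```bash
python3 -m inch '[[[0.5,0,0.1,0],[1,-0.1,0.1,0],[2,-0.1,0.1,0],[3,-0.1,0.1,0],[4,-0.2,0.1,0],[4,-0.2,0.1,0],[4,-0.2,0.1,0],[4,-0.2,0.1,0]]]' 0 60; python3 st.py
```

```text
time_s: 29.9
ee_pos: [0.6044, 0.0467, 0.061]
ee_rot: [0.656, 0.755, -0.0, -0.0]
wrist_force: [-0.7, 0.6, 1.0]
gripper_width: 0.0215
29.9 [0.6044 0.0467 0.061 ] F [-0.7   0.57  0.99] M [-0.123  0.21  -0.024] g 0.0215
```

```bash
python3 -m inch '[[[0.5,0,0.1,0],[1,-0.1,0.1,0],[2,-0.1,0.1,0],[3,-0.1,0.1,0],[4,-0.2,0.1,0],[5,-0.2,0.1,0],[5,-0.2,0.1,0],[5,-0.2,0.1,0]]]' 0 60; python3 st.py
```

```text
time_s: 30.7
ee_pos: [0.6036, 0.0517, 0.0611]
ee_rot: [0.656, 0.755, 0.0, 0.0]
wrist_force: [-2.1, -0.2, 4.1]
gripper_width: 0.0217
30.7 [0.6036 0.0517 0.0611] F [-2.11 -0.2   4.14] M [-0.223  0.459 -0.066] g 0.0217
```

Run:
```python
from workcell import bot
import cv2,numpy as np
for n in("side","top"):
    c=bot.capture(n); np.savez(f"{n}3.npz",**c)
    a=c["color"]
    a=a[150:280,270:430] if n=="side" else a[110:220,240:400]
    cv2.imwrite(f"pics/{n}3.png",cv2.resize(a,None,fx=4.5,fy=4.5,interpolation=cv2.INTER_CUBIC))
```

```text
(no output)
```

View pics/side3.png

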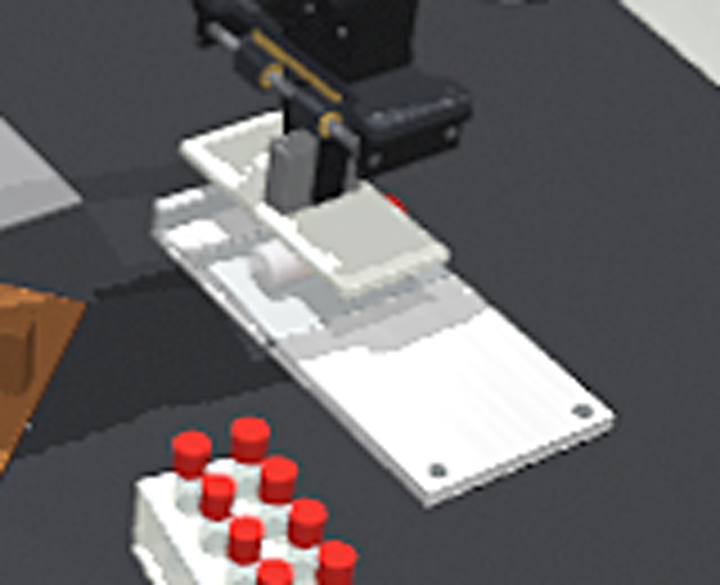

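View pics/top3.png

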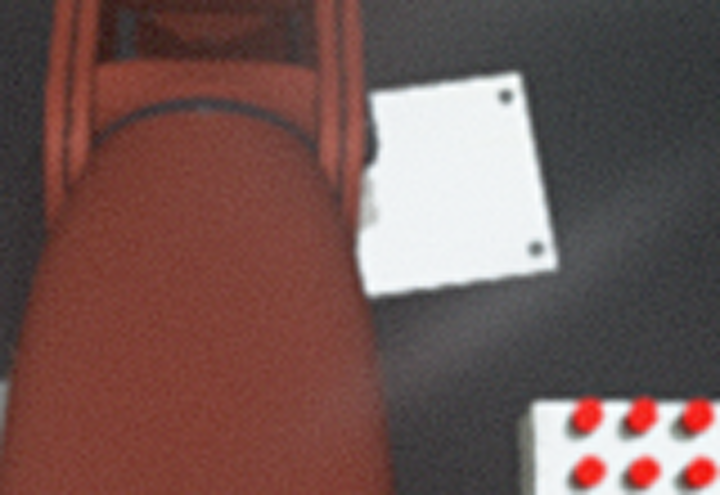

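The side view shows the tube tail at (270,262), on the plate and under the block, about where expected. I'll keep rolling.

```bash
python3 -m inch '[[[1,-0.1,0,0],[2,-0.1,0,0],[3,-0.2,-0.1,0],[4,-0.2,-0.1,0],[5,-0.3,-0.1,0],[6,-0.3,-0.2,0],[7,-0.4,-0.2,0],[8,-0.4,-0.2,0]]]' 0 60; python3 st.py
```

```text
time_s: 31.6
ee_pos: [0.6022, 0.0595, 0.0613]
ee_rot: [0.656, 0.755, 0.0, 0.0]
wrist_force: [-3.5, -1.0, 5.3]
gripper_width: 0.0218
31.6 [0.6022 0.0595 0.0613] F [-3.5  -1.02  5.28] M [-0.382  0.392 -0.065] g 0.0218
```

```bash
python3 -m inch '[[[1,-0.1,0,0],[2,-0.2,-0.1,0],[3,-0.3,-0.1,0],[4,-0.4,-0.2,0],[5,-0.5,-0.2,0],[6,-0.5,-0.3,0],[7,-0.6,-0.3,0],[8,-0.6,-0.3,0]]]' 0 60; python3 st.py
```

```text
time_s: 32.4
ee_pos: [0.6007, 0.0674, 0.0616]
ee_rot: [0.656, 0.755, 0.0, 0.0]
wrist_force: [-1.2, -0.2, 4.7]
gripper_width: 0.0216
32.4 [0.6007 0.0674 0.0616] F [-1.23 -0.21  4.69] M [-0.263 -0.101 -0.019] g 0.0216
```

```bash
python3 -m inch '[[[1,-0.1,0,0],[2,-0.1,-0.1,0],[3,-0.2,-0.1,0],[4,-0.2,-0.1,0],[5,-0.3,-0.2,0],[6,-0.3,-0.2,0],[7,-0.4,-0.3,0],[8,-0.4,-0.3,0]]]' 0 60; python3 st.py
```

```text
time_s: 33.2
ee_pos: [0.5992, 0.0752, 0.0619]
ee_rot: [0.656, 0.755, 0.0, 0.0]
wrist_force: [1.0, 0.2, 6.0]
gripper_width: 0.0218
33.2 [0.5992 0.0752 0.0619] F [0.98 0.17 5.96] M [-0.224 -0.476  0.095] g 0.0218
```

```bash
python3 -m inch '[[[1,0,-0.1,0],[2,0,-0.2,0],[3,0,-0.2,0],[4,0,-0.3,0],[5,-0.1,-0.3,0],[6,-0.1,-0.4,0],[7,-0.1,-0.4,0],[8,-0.1,-0.4,0]]]' 0 60; python3 st.py
```

```text
time_s: 34.0
ee_pos: [0.5977, 0.0831, 0.0622]
ee_rot: [0.656, 0.755, 0.0, 0.0]
wrist_force: [3.0, -0.0, 5.3]
gripper_width: 0.0214
34.0 [0.5977 0.0831 0.0622] F [ 2.98 -0.05  5.25] M [-0.253 -0.748  0.135] g 0.0214
```

```bash
python3 -m inch '[[[1,0,0,0],[2,0,-0.1,0],[3,0,-0.1,0],[4,-0.1,-0.2,0],[5,-0.1,-0.2,0],[6,-0.1,-0.2,0],[7,-0.2,-0.3,0],[8,-0.2,-0.3,0]]]' 0 60; python3 st.py
```

```text
time_s: 34.8
ee_pos: [0.5963, 0.091, 0.0625]
ee_rot: [0.656, 0.755, 0.0, 0.0]
wrist_force: [3.0, -0.3, 5.1]
gripper_width: 0.0213
34.8 [0.5963 0.091  0.0625] F [ 3.01 -0.27  5.12] M [-0.326 -0.769  0.096] g 0.0213
```

```bash
python3 -m inch '[[[1,0.1,0,0],[2,0.1,-0.1,0],[3,0.2,-0.1,0],[4,0.2,-0.2,0],[5,0.2,-0.2,0],[6,0.2,-0.2,0],[7,0.2,-0.3,0],[8,0.2,-0.3,0]]]' 0 60; python3 st.py
```

```text
time_s: 35.6
ee_pos: [0.595, 0.0988, 0.0628]
ee_rot: [0.656, 0.755, -0.0, -0.0]
wrist_force: [1.1, -0.5, 6.6]
gripper_width: 0.0219
35.6 [0.595  0.0988 0.0628] F [ 1.13 -0.54  6.6 ] M [-0.494 -0.559  0.094] g 0.0219
```

```bash
python3 -m inch '[[[1,0.1,0,0],[2,0.1,-0.1,0],[3,0.1,-0.1,0],[4,0.1,-0.2,0],[5,0.1,-0.2,0],[6,0.1,-0.2,0],[7,0.1,-0.3,0],[8,0.1,-0.3,0]]]' 0 60; python3 st.py
```

```text
time_s: 36.4
ee_pos: [0.5936, 0.1066, 0.063]
ee_rot: [0.656, 0.755, -0.001, -0.0]
wrist_force: [0.4, -0.9, 6.6]
gripper_width: 0.0216
36.4 [0.5936 0.1066 0.063 ] F [ 0.4  -0.87  6.6 ] M [-0.539 -0.351 -0.001] g 0.0216
```

```bash
python3 -m inch '[[[1,0,-0.1,0],[2,0,-0.2,0],[3,0,-0.2,0],[4,0,-0.3,0],[5,0,-0.3,0],[6,0,-0.4,0],[7,0,-0.4,0],[8,0,-0.5,0]]]' 0 60; python3 st.py
```

```text
time_s: 37.2
ee_pos: [0.5923, 0.1145, 0.0633]
ee_rot: [0.656, 0.755, -0.001, -0.001]
wrist_force: [-0.1, -0.6, 5.7]
gripper_width: 0.0215
37.2 [0.5923 0.1145 0.0633] F [-0.07 -0.62  5.7 ] M [-0.532 -0.288  0.009] g 0.0215
```

```bash
python3 -m inch '[[[1,0,0,0],[2,0,-0.1,0],[3,0,-0.1,0],[4,0,-0.1,0],[5,0,-0.2,0],[6,0,-0.2,0],[7,0,-0.2,0],[8,0,-0.3,0]]]' 0 60; python3 st.py
```

```text
time_s: 38.0
ee_pos: [0.5909, 0.1224, 0.0636]
ee_rot: [0.656, 0.755, -0.001, -0.001]
wrist_force: [-0.1, -1.5, 6.3]
gripper_width: 0.0215
38.0 [0.5909 0.1224 0.0636] F [-0.1  -1.54  6.29] M [-0.66  -0.158 -0.054] g 0.0215
```

```bash
python3 -m inch '[[[1,0,-0.1,0],[2,0,-0.1,0],[3,0,-0.2,0],[4,0,-0.2,0],[5,0,-0.3,0],[6,0,-0.3,0],[7,0,-0.4,0],[8,0,-0.4,0]]]' 0 60; python3 st.py
```

```text
time_s: 38.8
ee_pos: [0.5897, 0.1303, 0.0639]
ee_rot: [0.656, 0.755, -0.001, -0.001]
wrist_force: [-0.9, -0.3, 7.2]
gripper_width: 0.0215
38.8 [0.5897 0.1303 0.0639] F [-0.87 -0.33  7.18] M [-0.648 -0.159 -0.126] g 0.0215
```

```bash
python3 -m inch '[[[1,0,0,0],[2,0,-0.1,0],[3,0,-0.1,0],[4,0,-0.2,0],[5,0,-0.2,0],[6,0,-0.2,0],[7,0,-0.3,0],[8,0,-0.3,0]]]' 0 60; python3 st.py
```

```text
time_s: 39.6
ee_pos: [0.5884, 0.1384, 0.0639]
ee_rot: [0.656, 0.755, -0.001, -0.001]
wrist_force: [0.1, 0.1, 5.8]
gripper_width: 0.0215
39.6 [0.5884 0.1384 0.0639] F [0.12 0.06 5.8 ] M [-0.47  -0.015 -0.003] g 0.0215
```

```bash
python3 -m inch '[[[1,0,0,0],[2,0,0,0],[3,0,0,0],[4,0,0,0],[5,0,0,0],[6,0,0,0],[7,0,0,0],[8,0,0,0]]]' 0 60; python3 st.py
```

```text
time_s: 40.4
ee_pos: [0.5877, 0.1465, 0.0636]
ee_rot: [0.656, 0.755, -0.001, -0.001]
wrist_force: [-1.1, 1.1, -0.3]
gripper_width: 0.0218
40.4 [0.5877 0.1465 0.0636] F [-1.05  1.13 -0.34] M [-0.064  0.257 -0.14 ] g 0.0218
```

```bash
python3 -m inch '[[[1,0,0,0],[3,0,0,0],[5,0,0,0],[7,0,0,0],[9,0,0,0],[10,0,0,0],[11,0,0,0],[12,0,0,0]]]' 0 60; python3 st.py;  python3 - <<'E'
from workcell import bot
import cv2,numpy as np
for n in("side",):
    c=bot.capture(n); np.savez(f"{n}4.npz",**c)
    a=c["color"]
    a=a[130:260,250:410]
    cv2.imwrite(f"pics/{n}4.png",cv2.resize(a,None,fx=4.5,fy=4.5,interpolation=cv2.INTER_CUBIC))
E
```

```text
time_s: 41.2
ee_pos: [0.587, 0.1584, 0.0645]
ee_rot: [0.656, 0.755, 0.0, 0.0]
wrist_force: [-0.6, 0.1, -1.2]
gripper_width: 0.0212
41.2 [0.587  0.1584 0.0645] F [-0.64  0.13 -1.18] M [0.041 0.013 0.049] g 0.0212
```

View pics/side4.png

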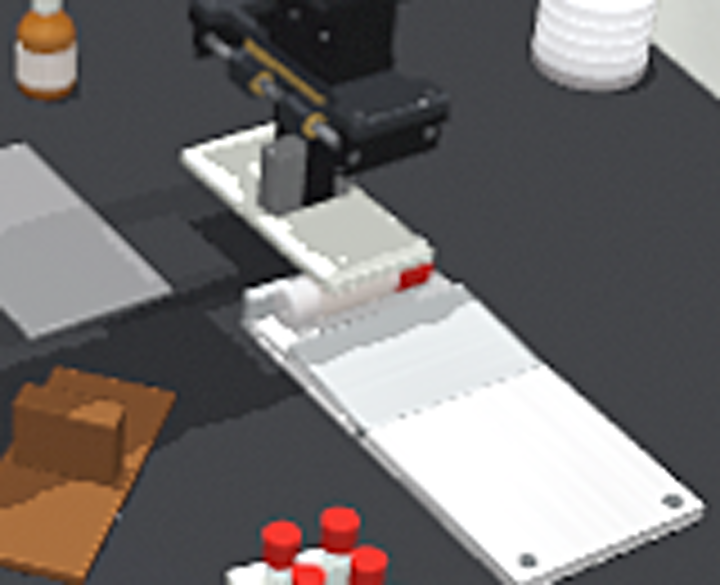

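The tube lies past the plate's edge in the pocket (cap at 415,275, body at 330,295), and the block is free of it. I'll lift and check.

```bash
python3 -m inch '[[[0,0,-3,0],[0,0,-8,0],[2,0,-16,0],[8,-5,-24,0],[18,-15,-32,0],[28,-30,-36,0],[38,-50,-36,0],[48,-70,-36,0]]]' 0 60; python3 st.py;  python3 - <<'E'
from workcell import bot
import cv2,numpy as np
for n in("side",):
    c=bot.capture(n); np.savez(f"{n}5.npz",**c)
    a=c["color"]
    a=a[110:240,240:400]
    cv2.imwrite(f"pics/{n}5.png",cv2.resize(a,None,fx=4.5,fy=4.5,interpolation=cv2.INTER_CUBIC))
E
```

```text
time_s: 42.05
ee_pos: [0.5096, 0.197, 0.1014]
ee_rot: [0.656, 0.755, 0.0, 0.0]
wrist_force: [0.7, 0.1, -2.1]
gripper_width: 0.0216
42.05 [0.5096 0.197  0.1014] F [ 0.66  0.08 -2.12] M [ 0.051  0.061 -0.046] g 0.0216
```

View pics/side5.png

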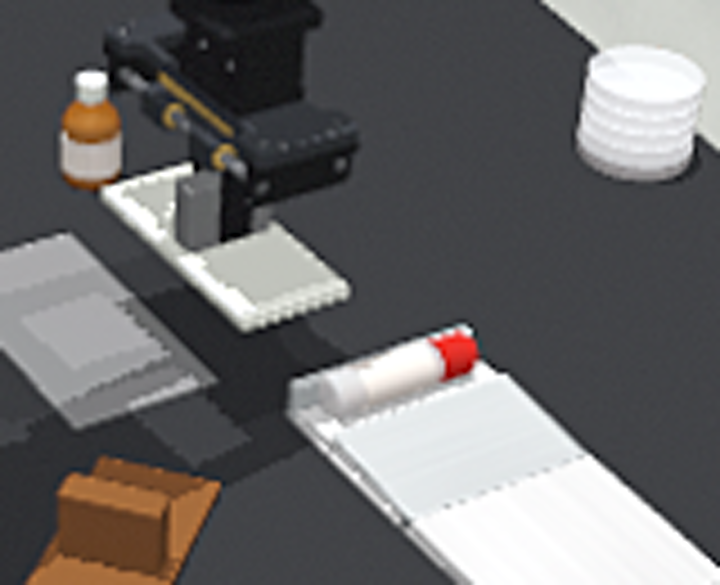

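The tube lies along the stop in the pocket, with its cap at (458,355) and tail at (340,390). Next, the mat.

```bash
python3 -m inch '[[[14,-15,0,0],[30,-31,0,0],[46,-47,0,0],[58,-60,5,0],[66,-68,12,0],[70,-72,20,0],[70,-72,28,0],[70,-72,32,0]]]' 0 60; python3 st.py; python3 -m inch '[[[0,0,4,0],[0,0,9,0],[0,0,14,0],[0,0,19,0],[0,0,24,0],[0,0,28,0],[0,0,30,0],[0,0,30,0]]]' 0 60; python3 st.py
```

```text
time_s: 42.9
ee_pos: [0.4296, 0.2548, 0.0672]
ee_rot: [0.656, 0.755, -0.001, -0.0]
wrist_force: [-0.5, 0.3, -2.7]
gripper_width: 0.0214
42.9 [0.4296 0.2548 0.0672] F [-0.53  0.3  -2.72] M [0.003 0.044 0.02 ] g 0.0214
time_s: 43.7
ee_pos: [0.4296, 0.2551, 0.0381]
ee_rot: [0.656, 0.755, -0.0, -0.0]
wrist_force: [-0.1, -1.1, -3.1]
gripper_width: 0.0215
43.7 [0.4296 0.2551 0.0381] F [-0.06 -1.08 -3.05] M [ 0.032  0.049 -0.007] g 0.0215
```

```bash
python3 -m inch '[[[0,0,4,0],[0,0,8,0],[0,0,11,0],[0,0,13,0],[0,0,15,0],[0,0,16.5,0],[0,0,17,0],[0,0,17.5,0]]]' 0 60; python3 st.py; python3 -m inch '[[[0,0,0.2,0],[0,0,0.4,0],[0,0,0.6,0],[0,0,0.8,0],[0,0,0.8,0],[0,0,0.8,0],[0,0,0.8,0],[0,0,0.8,0]]]' 0 60; python3 st.py
```

```text
time_s: 44.5
ee_pos: [0.4299, 0.2553, 0.021]
ee_rot: [0.656, 0.755, 0.0, 0.0]
wrist_force: [-0.8, -0.2, -2.6]
gripper_width: 0.0216
44.5 [0.4299 0.2553 0.021 ] F [-0.78 -0.19 -2.56] M [ 0.012  0.019 -0.011] g 0.0216
time_s: 45.3
ee_pos: [0.4298, 0.2552, 0.0202]
ee_rot: [0.656, 0.755, 0.0, 0.0]
wrist_force: [-0.1, -0.3, -1.9]
gripper_width: 0.0216
45.3 [0.4298 0.2552 0.0202] F [-0.06 -0.26 -1.94] M [ 0.022 -0.012  0.021] g 0.0216
```

```bash
python3 -m inch '[[[0,0,0.2,0],[0,0,0.4,0],[0,0,0.6,0],[0,0,0.8,0],[0,0,0.9,0],[0,0,0.9,0],[0,0,0.9,0],[0,0,0.9,0]]]' 0 60; python3 st.py
```

```text
time_s: 46.1
ee_pos: [0.4298, 0.2552, 0.0195]
ee_rot: [0.656, 0.755, -0.0, -0.0]
wrist_force: [-2.7, -1.2, 2.5]
gripper_width: 0.0216
46.1 [0.4298 0.2552 0.0195] F [-2.72 -1.17  2.48] M [-0.151  0.457 -0.008] g 0.0216
```

The block is seated on the mat. I'll open the gripper and retreat straight up.

```bash
python3 -m inch '[[[0,0,0,0],[0,0,0,0],[0,0,0,0],[0,0,0,0],[0,0,0,0],[0,0,0,0],[0,0,0,0],[0,0,0,0]]]' 1 60; python3 st.py; python3 -m inch '[[[0,0,0,0],[0,0,0,0],[0,0,0,0],[0,0,-3,0],[0,0,-9,0],[0,0,-18,0],[0,0,-30,0],[0,0,-42,0]]]' 1; python3 st.py
```

```text
time_s: 46.9
ee_pos: [0.4298, 0.2552, 0.0193]
ee_rot: [0.656, 0.755, 0.0, 0.0]
wrist_force: [-0.9, -0.0, -0.3]
gripper_width: 0.0776
46.9 [0.4298 0.2552 0.0193] F [-0.86 -0.03 -0.33] M [ 0.034 -0.034  0.008] g 0.0776
time_s: 47.7
ee_pos: [0.4301, 0.2553, 0.0627]
ee_rot: [0.656, 0.755, 0.0, 0.0]
wrist_force: [0.0, 0.3, -0.2]
gripper_width: 0.0868
47.7 [0.4301 0.2553 0.0627] F [ 0.    0.28 -0.19] M [0.027 0.046 0.006] g 0.0868
```

```bash
python3 -m inch '[[[0,0,-15,0],[0,-5,-35,0],[0,-15,-60,0],[5,-30,-85,0],[20,-50,-105,0],[40,-70,-120,0],[65,-90,-130,0],[90,-110,-130,0]]]' 1; python3 -m inch '[[[40,-10,0,0],[80,-20,0,0],[120,-30,0,0],[160,-40,0,0],[190,-50,0,0],[205,-55,0,0],[210,-55,0,0],[210,-55,0,0]]]' 1;  python3 - <<'E'
from workcell import bot
import cv2,numpy as np
for n in("side","top"):
    c=bot.capture(n); np.savez(f"{n}6.npz",**c)
    a=c["color"]
    a=a[120:270,215:415] if n=="side" else a[110:260,165:375]
    cv2.imwrite(f"pics/{n}6.png",cv2.resize(a,None,fx=3.8,fy=3.8,interpolation=cv2.INTER_CUBIC))
E
```

```text
time_s: 48.5
ee_pos: [0.3086, 0.3303, 0.1946]
ee_rot: [0.656, 0.755, 0.003, 0.001]
wrist_force: [1.2, 0.5, -0.3]
gripper_width: 0.087
time_s: 49.3
ee_pos: [0.2247, 0.5289, 0.1916]
ee_rot: [0.655, 0.755, 0.0, 0.0]
wrist_force: [-0.3, -0.8, 0.7]
gripper_width: 0.0868
```

View pics/side6.png

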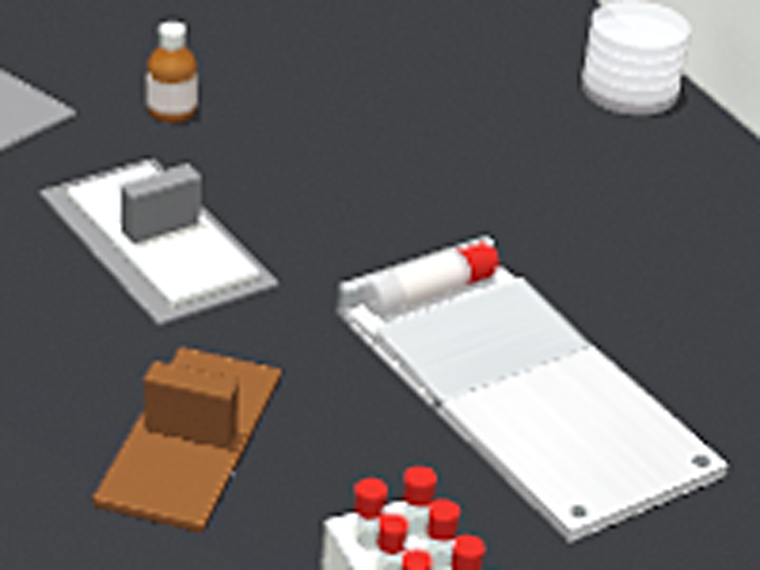

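View pics/top6.png

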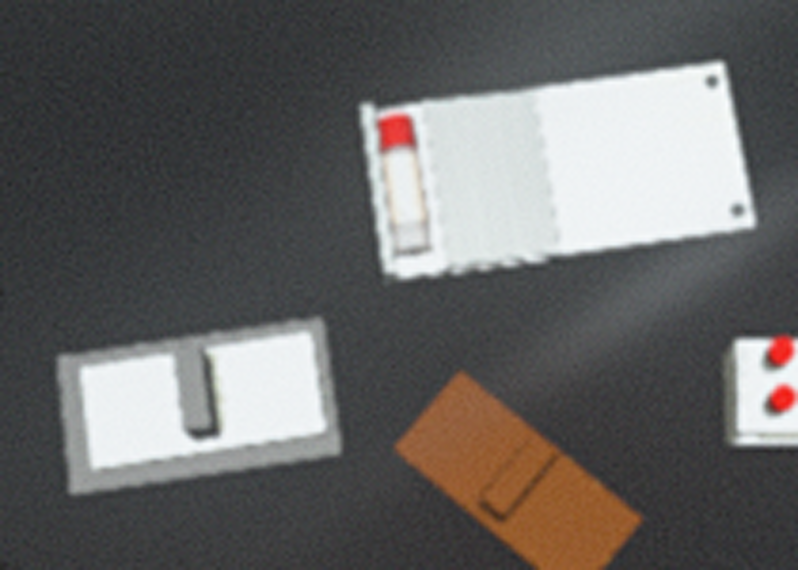

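The tube lies along the stop (top crop 403,185), and the press is centred on its mat within a few mm (top crop 203,405). The bystanders have not moved. I'm handing in.

```bash
python3 st.py; python3 -c "
from workcell import bot
bot.hand_in()"
```

```text
49.4 [0.2251 0.5281 0.1914] F [ 0.77  0.38 -0.03] M [ 0.037 -0.05  -0.018] g 0.0867
the job is handed in; nothing more can be done
```

I rolled the tube under the press block along the board, up the tilted plate and into the pocket. I then put the block back on its mat and handed in at 49.4 s; no verdict is reported.

**Rolling:** the tube rolled about 134 mm by dead reckoning, which is roughly 1.4 turns. Net press force was about 6–9 N for most of the way and 9.8 N at most. On the plate it sagged to about 2.8 N at 20.3 s and again at 29.1 s, then to about 2.3 N as the tube left the plate's edge. These are the readings at the end of each move, with about 0.7 N of noise, so I did not see the force within a move. I also had no direct measure of the tube's turn angle.

**Sideways force:** it reached about 3.5 N at worst because the tube lay about 2° skew to the board. I trimmed the path to relieve it.

**Final pictures:** the tube lies along the stop in the pocket. The block lies flat, face down, within a few mm of the mat's centre. The dropper bottle and the part of the rack in view look unmoved. The jar was outside the final crops. The gripper is open and clear of everything. These checks were by eye; nothing failed or disagreed.

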